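# Fetch the rear vice key from the crowded hook and seat it

## Robot

A 7-joint arm with a two-finger parallel gripper is mounted at the origin on a cart in front of the work surface, level with it; the furniture and walls round the work are solid. World frame = base frame: x ahead of the robot, y to its left, z up, the work surface at z = 0. Lengths are in m, angles in rad, forces in N, time in s.
With the tool pointing down it reaches from about 0.425 to 0.95 m from the base axis. Payload 4.7 kg.
Tool frame: the origin (TCP) lies between the finger pads; the fingertips stand 22 mm ahead of it and the grasp point (between the pads) lies 3 mm ahead of it; z points along the fingers, y is the line along which they close (so a half turn about z gives the same grasp; the last joint's range is limited). The gripper opens to 85 mm and grips with 20 to 120 N. Pads are 22 mm wide; open, the fingers measure 114 mm over their backs; the gripper's body (76 mm by 85 mm) begins 54 mm behind the grasp point. The pads swing forward as they close: fully open they stand 13 mm farther back than shut.
Start: joints at [1.304, 0.469, -0.049, 1.532, 0.024, 1.141, -0.082], TCP at [0.159, -0.656, 0.253] pointing down, gripper open.
Joint ranges: [-2.59, 2.59], [-0.33, 1.99], [-1.39, 1.29], [0.1, 2.45], [-1.04, 4.18], [0.21, 1.99], [-2.66, 2.66]. Speed limits (rad/s): [2.57, 2.57, 3.14, 3.14, 3.14, 3.14, 3.14].

## Interface

Orientations are given as a unit quaternion [w, x, y, z].
In Python, from plant import arm gives the robot as it stands. The module is installed in compiled form; this text tells all that it offers.
- The arm moves only by the tool drive_tool, never from a script. Its argument "moves" is a list that holds one entry, the list of rows, each a list of 7 numbers: the turn, a rotation vector about the tool's x, y, z in degrees, then the shift along the tool's x, y, z in mm, then the finger opening in mm, from 0 to 85.4. A call has 1 to 20 rows; each row shifts and turns the commanded pose from where the row before left it, along the tool's axes as they then stand; what a row does not reach is not made up. A row lasts 1/8 s, in which the tool goes at most 62.5 mm and 10.7 degrees, less where a joint would pass 70% of its speed; a pose out of reach is approached as far as the arm can. A call is refused whole if a number of a shift passes 62.5 or a number of a turn 10.7, either way. A call with a gripper value outside its range is refused whole. The fingers move at their own pace and stop on an object; "newtons" is the grip in N (left out, the last holds). Time passes only in rows, so rows that do not move let the fingers close. It gives the time, the measured TCP pose, the force, the opening and the grip force at its end, in the units of the state.
- arm.sense(): the state, without advancing time (a new reading comes with each control period).
- arm.snapshot(name): name is "scene" or "top"; returns (picture, depth): 420x560x3 uint8, red, green, blue; 420x560 float32, m along the optical axis (not along the pixel's ray), 0 where there is no reading.
- arm.get_calibration(name): a dict with "fx", "fy", "cx", "cy" (pixels), "k1" (the pictures are not rectified: a ray, as slopes to the right and down, at radius r is drawn at 1 + k1 r^2 times it, then the intrinsics apply), "T" (4x4, takes a point from camera to world coordinates). Camera axes: x right, y down, z forward; pixel columns grow to the right and rows downward; lengths in m; the calibration is good to about 2 mm. A picture is of the moment at which its call begins. get_calibration takes no time and is no camera call.
- arm.finish_job(): hands the job in; it is judged then, once.
The state is a dict: "clock": time; "qpos": joint angles; "qvel": joint speeds; "joint_efforts": joint torques, N m; "tool_pos": TCP position; "tool_rot": TCP orientation; "contact_force": force on the tool from outside, world axes, zero at the start; "moment": the same for the moment, N m; "gripper_width": finger opening in m; "finger_force": force on a finger pad.
Only numpy, scipy, OpenCV 4.12 (cv2) and the standard library are available. Lean on these libraries where they do the work, as an engineer would, in place of code of your own. Each camera call takes 0.05 s, during which the arm holds its last target. There are 200 camera calls.

## Task

The flat-bladed vice key hangs at the back of the loaded hook, behind two other keys. Move the two front keys over to the spare hook and leave them hanging there, then take the flat-bladed key and seat it upright in the vice's screw, blade fully home in the slot, and let go. The screw's slot may stand at another angle than the key's blade: feel for the slot with a light touch, turning the key, never forcing it down, and do not disturb the things lying round the work.

Things in the scene. Friction and masses are not known exactly. Their poses are not given: they have to be found in the camera images.
- hook_loaded: Fixed stand, origin at bench height under its post. From the post's top (no higher than the bar) one horizontal steel bar, 8 mm thick, runs to the body's -x, towards the robot, its axis 140 mm above the bench. The three keys hang on it 26 mm apart, eyes 88, 62 and 36 mm from the post's axis, the flat-bladed key nearest the post.
- hook_loaded_tip (a point): Up-turned end of the bar of the loaded hook: centre of its rounded end, 114 mm from the post, 150 mm above the bench (highest point 154 mm). To pass over it an eye is lifted about 18 mm from hanging.
- hook_spare: Fixed stand, origin at bench height under its post. From the post's top (no higher than the bar) one horizontal steel bar, 8 mm thick, runs to the body's -x, towards the robot, its axis 140 mm above the bench. Empty at the start; it may stand left or right of the loaded hook. A hanging key's eye centre is 12.6 mm below the bar's axis, the key's x along the bar.
- hook_spare_tip (a point): Up-turned end of the bar of the spare hook: centre of its rounded end, 114 mm from the post, 150 mm above the bench (highest point 154 mm). To pass over it an eye is lifted about 18 mm from hanging.
- key_flat_eye (a point): Centre of the flat-bladed key's eye (32 mm hole along the key's x, ring 12 mm thick, 45 mm outside). The grip head above it, 12 mm (x) by 24 mm (y), spans 19 to 52 mm above this point: pinch its 24 mm, fingertips 20 mm or more above this point. 80 mm above the blade's end; the rear key. Steel, 0.1 to 0.16 kg.
- key_flat: The flat-bladed key, 132 mm long. Origin: centre of the blade's lower end; z up the key, y across the width of its head and along the blade. The blade is 18 mm (y) by 5 mm (x), 11 mm long; above it a round shank of 20 mm diameter goes up to 62 mm, then the eye (centre at 80 mm) and the grip head.
- key_square: The square-ended key, 132 mm long, one of the two front keys; origin at the centre of its lower end, z up the key, y across the width of its head.
- key_socket: The socket key, 122 mm long, with a barrel end, one of the two front keys; origin at the centre of its lower end, z up the key, y across the width of its head.
- key_square_eye (a point): Centre of the square-ended key's eye (32 mm hole along the key's x, ring 12 mm thick, 45 mm outside). The grip head above it, 12 mm (x) by 24 mm (y), spans 19 to 52 mm above this point: pinch its 24 mm, fingertips 20 mm or more above this point. Its 10 mm square end is 80 mm below. A front key: foremost or middle.
- key_socket_eye (a point): Centre of the socket key's eye (32 mm hole along the key's x, ring 12 mm thick, 45 mm outside). The grip head above it, 12 mm (x) by 24 mm (y), spans 19 to 52 mm above this point: pinch its 24 mm, fingertips 20 mm or more above this point. Its 21 mm thick barrel ends 70 mm below. A front key: foremost or middle.
- vice: Small fixed vice turned by a key, 160 x 85 mm, its jaws (56 mm high) on its +x side. Origin: at bench height under the upright screw's axis. More than 30 N on it is forcing it. A big bowl-shaped heater stands on the bench to the vice's right (y below about -0.5), close to the gripper's start: keep clear of it, turn the gripper only after moving away.
- vice_hole (a point): Centre of the mouth of the round guide hole over the screw, in the top of a 64 mm square steel plate, 46 mm above the bench: 22 mm diameter, 20 mm deep, slightly chamfered. It guides the key's 20 mm shank. Axes as the vice's.
- vice_face (a point): Centre of the screw's flat face, seen down the hole, 24 mm above the bench. A slot 7.6 mm wide, 12 mm deep crosses it at an unmeasured angle, within 1.1 rad either way of the vice's y. A blade within about 0.12 rad of it drops 11 mm till its shoulder is on the face (end 13 mm above the bench); else its end rests on the face. The screw is stiff (3 N m): a light touch does not turn it.
- sanding_block: Bystander: cork-coloured sanding block, 46 x 92 x 27 mm, loose on the bench in front of the hooks. Origin: centre of its underside.
- masking_tape: Bystander: roll of tape, 100 mm across, 25 mm high, lying loose on the bench in front of the hooks. Origin: centre of its underside.
- rivet_jar: Bystander: small glass jar with a dark lid, 58 mm across, 64 mm high, loose on the bench behind the hooks. Origin: centre of its underside.
Not all that is in view belongs to the job. Leave any orange or yellow look-alike of the key_square alone.

How it is judged:
By the outcome, as a careful person would: the job done as asked, in the order asked, and still so for the second after the job is handed in, with the robot touching nothing.
It also fails if it takes over 72 s, if anything falls off the work surface, if the arm or the gripper's body presses on something with over 40 N, if the wrist force passes 120 N, or if a joint passes its speed limit or range.

## Working session

There is one attempt and no reset: what is moved stays moved. The work goes in short steps, Python scripts to look and compute and a tool call to move; the robot and the scene stay as the last step left them, time stands still between calls to the robot, and variables do not carry over. Pictures are saved under pics/ and viewed, at most 11 in all, crops included, and the job is handed in when it is done.

Besides the shell and the picture viewer there is one more tool, called after "Call:" as a command line: name --argument value ..., lists and objects as JSON in quotes. drive_tool: Moves the arm, as the interface text tells. Its arguments: {"type":"object","properties":{"moves":{"type":"array"},"newtons":{"type":"number"}},"required":["moves"]}

```bash
mkdir -p pics
cat > h.py <<'E'
import numpy as np, cv2
from plant import arm
def shot(n):
    im,d=arm.snapshot(n); np.savez(''+n+'.npz',im=im,d=d); return im,d
def pts(n,d):
    c=arm.get_calibration(n); h,w=d.shape
    K=np.array([[c['fx'],0,c['cx']],[0,c['fy'],c['cy']],[0,0,1.]])
    uv=np.stack(np.meshgrid(np.arange(w),np.arange(h)),-1).reshape(-1,1,2).astype(float)
    r=cv2.undistortPoints(uv,K,np.array([c['k1'],0,0,0,0.])).reshape(h,w,2)
    P=np.concatenate([r*d[...,None],d[...,None]],-1)
    return P@c['T'][:3,:3].T+c['T'][:3,3]
E
python3 - <<'E'
from h import *
for n in('scene','top'):
    im,d=shot(n); cv2.imwrite(f'pics/{n}0.png',cv2.resize(im[...,::-1],(800,600)))
    c=arm.get_calibration(n);print(c['fx'],c['k1'],np.round(c['T'],3))
s=arm.sense();print(s['tool_pos'],s['tool_rot'],s['contact_force'],s['gripper_width'])
E
```

```text
541.6161730749376 0.03448637486237827 [[-0.704 -0.338  0.625 -0.191]
 [-0.71   0.364 -0.603  0.679]
 [-0.023 -0.868 -0.497  0.742]
 [ 0.     0.     0.     1.   ]]
522.3813783949063 -0.17768267550443098 [[-0.021 -0.989  0.144  0.413]
 [-0.999  0.024  0.021 -0.082]
 [-0.024 -0.144 -0.989  1.295]
 [ 0.     0.     0.     1.   ]]
[ 0.15891025 -0.65551462  0.25233538] [-9.06426156e-04  9.92935156e-01  1.18654685e-01 -1.44313927e-04] [-0.397406    0.04082906 -0.31212188] 0.08543469438318843
```

View pics/scene0.png

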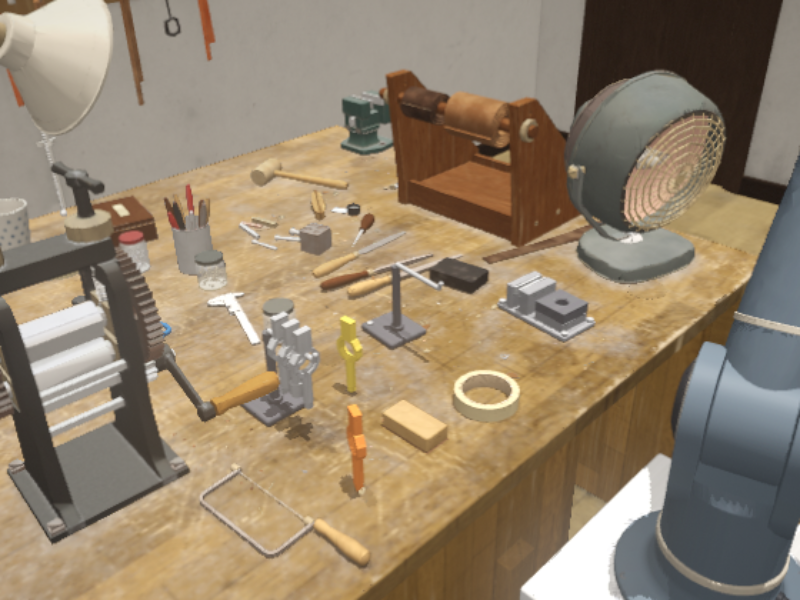

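View pics/top0.png

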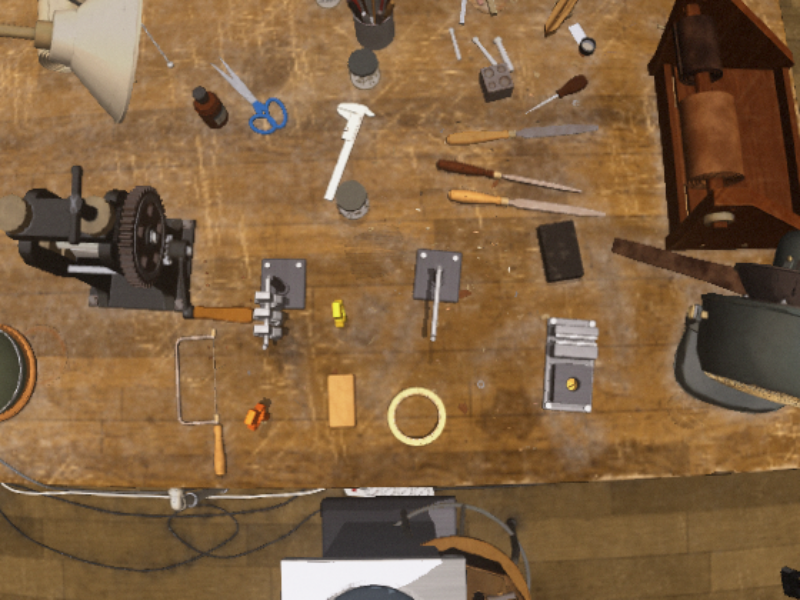

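Scene view: loaded hook with three keys at about (285,360), spare hook at (400,290), vice at (548,303), yellow/orange decoys at (348,355)/(356,445). Top view: keys at about (266,310), spare bar (436,300), vice hole (572,383), and a wooden crank handle just left of the keys (225,313). I'll enlarge and measure.

Run:
```python
from h import *
z=np.load('top.npz');im,d=z['im'],z['d'];P=pts('top',d)
a=im[165:265,120:320][...,::-1];b=im[215:295,370:430][...,::-1]
cv2.imwrite('pics/c1.png',cv2.resize(a,(800,400),interpolation=cv2.INTER_CUBIC))
s=np.load('scene.npz');
c=s['im'][200:300,150:290][...,::-1]
cv2.imwrite('pics/c2.png',np.hstack([cv2.resize(c,(500,357)),cv2.resize(b,(268,357))]))
S=pts('scene',s['d'])
def box(P,x0,x1,y0,y1,z0,z1,dd):
    m=(P[...,0]>x0)&(P[...,0]<x1)&(P[...,1]>y0)&(P[...,1]<y1)&(P[...,2]>z0)&(P[...,2]<z1)&(dd>0);return m
for r,c,n in [(217,186,'keys'),(219,158,'handle'),(219,236,'yel'),(290,180,'or'),(210,305,'spare'),(268,400,'vicehole'),(280,238,'block'),(291,270,'tape'),(139,246,'jar')]:
    print(n,np.round(P[r,c],3))
# heights map near hook
def summ(nm,P,m): 
    q=P[m]; print(nm,len(q),np.round(q.min(0),3),np.round(q.max(0),3),np.round(np.median(q,0),3))
k=P[217,186]
for nm,PP,dd in(('top',P,d),('scene',S,s['d'])):
    m=box(PP,k[0]-.15,k[0]+.15,k[1]-.05,k[1]+.05,.155,.2,dd);summ(nm+' heads',PP,m)
    m=box(PP,k[0]-.15,k[0]+.15,k[1]+.03,k[1]+.25,.03,.3,dd);summ(nm+' left stuff',PP,m)
    y=P[219,236]; m=box(PP,y[0]-.05,y[0]+.05,y[1]-.04,y[1]+.04,.02,.2,dd);summ(nm+' yellow',PP,m)
    y=P[210,305]; m=box(PP,y[0]-.15,y[0]+.15,y[1]-.04,y[1]+.04,.128,.2,dd);summ(nm+' sparebar',PP,m)
    m=box(PP,.35,.6,y[1]-.35,y[1]-.15,.038,.051,dd);summ(nm+' viceplate',PP,m)
```

```text
keys [0.559 0.144 0.178]
handle [0.565 0.225 0.108]
yel [0.559 0.04  0.13 ]
or [0.401 0.173 0.106]
spare [ 0.573 -0.115  0.147]
vicehole [ 0.442 -0.349  0.012]
block [0.422 0.047 0.029]
tape [ 0.394 -0.028 -0.001]
jar [0.763 0.021 0.062]
top heads 252 [0.505 0.138 0.155] [0.589 0.164 0.185] [0.555 0.149 0.177]
top left stuff 2836 [0.41  0.175 0.03 ] [0.709 0.394 0.3  ] [0.631 0.312 0.189]
top yellow 151 [0.542 0.036 0.021] [0.586 0.049 0.136] [0.562 0.04  0.104]
top sparebar 210 [ 0.51  -0.128  0.129] [ 0.634 -0.105  0.156] [ 0.574 -0.115  0.142]
top viceplate 761 [ 0.405 -0.39   0.038] [ 0.54  -0.309  0.051] [ 0.447 -0.342  0.045]
scene heads 433 [0.523 0.14  0.155] [0.591 0.167 0.181] [0.553 0.158 0.172]
scene left stuff 6563 [0.41  0.174 0.03 ] [0.709 0.394 0.3  ] [0.621 0.353 0.185]
scene yellow 465 [0.54  0.036 0.02 ] [0.588 0.054 0.134] [0.56  0.048 0.086]
scene sparebar 157 [ 0.511 -0.124  0.128] [ 0.636 -0.101  0.154] [ 0.571 -0.111  0.142]
scene viceplate 583 [ 0.404 -0.385  0.038] [ 0.544 -0.307  0.051] [ 0.452 -0.334  0.044]
```

View pics/c1.png

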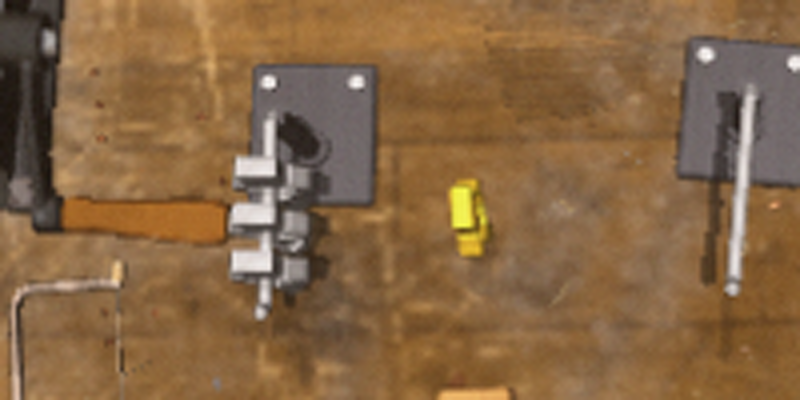

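View pics/c2.png

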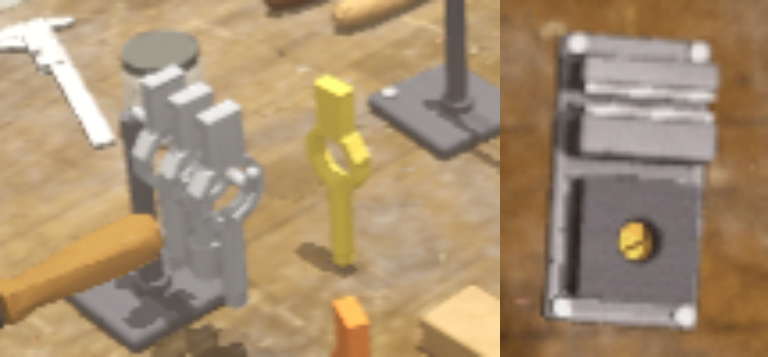

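```bash
cat > m.py <<'E'
from h import *
for n in('top','scene'):
    z=np.load(n+'.npz');im,d=z['im'],z['d'];P=pts(n,d);ok=d>0
    X,Y,Z=P[...,0],P[...,1],P[...,2]
    def sel(x0,x1,y0,y1,z0,z1): return ok&(X>x0)&(X<x1)&(Y>y0)&(Y<y1)&(Z>z0)&(Z<z1)
    print('==',n)
    m=sel(.47,.63,.12,.19,.173,.19)
    nc,lab,st,ce=cv2.connectedComponentsWithStats(m.astype(np.uint8))
    for i in range(1,nc):
        q=P[lab==i]
        if len(q)>8:
            r=cv2.minAreaRect(q[:,:2].astype(np.float32)*1000);print('head',len(q),np.round(q.mean(0),4),np.round(r[0],1),np.round(r[1],1),round(r[2],1))
    def line(nm,m):
        q=P[m]; f=cv2.fitLine(q[:,:2].astype(np.float32),cv2.DIST_HUBER,0,.001,.001).ravel()
        a=f[:2]*np.sign(f[0]);t=(q[:,:2]-f[2:])@a
        print(nm,len(q),'yaw',np.degrees(np.arctan2(a[1],a[0])),'ends',np.round(f[2:]+a*t.min(),4),np.round(f[2:]+a*t.max(),4),'z',np.round(np.percentile(q[:,2],[5,50,95,100]),3))
    line('spare',sel(.48,.66,-.15,-.08,.135,.16))
    q=P[sel(.48,.53,-.15,-.08,.143,.16)];print('sparetip',np.round(q.mean(0),4),len(q))
    q=P[sel(.47,.53,.1,.19,.13,.158)];print('ltip',len(q),np.round(q.mean(0),4),np.round(q.min(0),4), np.round(q.max(0),4))
    m=sel(.38,.49,-.40,-.29,.041,.051);q=P[m];r=cv2.minAreaRect(q[:,:2].astype(np.float32)*1000);print('plate',r,np.median(q[:,2]))
    m=sel(.40,.48,-.38,-.31,.005,.033);q=P[m];print('face',len(q),np.round(q.mean(0),4),np.round(np.median(q,0),4))
    for lo,hi in((.1,.12),(.12,.14),(.14,.17),(.17,.25),(.25,.5)):
        q=P[sel(.42,.70,.171,.4,lo,hi)]
        print('left',lo,len(q),np.round(q[q[:,1].argsort()[:3]],3).tolist() if len(q) else '')
E
python3 m.py
python3 - <<'E'
from h import *
z=np.load('top.npz');b=z['im'][255:280,388:413][...,::-1];cv2.imwrite('pics/c3.png',cv2.resize(b,(500,500),interpolation=cv2.INTER_CUBIC))
P=pts('top',z['d']);print(np.round(P[262:275:3,394:408:3],3).tolist())
E
```

```text
== top
head 67 [0.5828 0.15   0.178 ] [583.  150.1] [24.7 11.8] 87.5
head 66 [0.5564 0.1508 0.1777] [556.5 150.4] [24.6 11.3] 88.2
head 66 [0.53   0.1511 0.1784] [530.1 151.7] [24.4 11.5] 88.5
spare 202 yaw -6.641172 ends [ 0.5103 -0.1077] [ 0.6339 -0.122 ] z [0.137 0.142 0.148 0.156]
sparetip [ 0.518  -0.1088  0.1487] 23
ltip 70 [0.5188 0.1491 0.145 ] [0.5004 0.1307 0.1309] [0.5298 0.1742 0.1576]
plate ((448.6861572265625, -345.9444274902344), (68.72578430175781, 82.08995056152344), 83.2773666381836) 0.045376783041204405
face 253 [ 0.4386 -0.3382  0.014 ] [ 0.4399 -0.341   0.0114]
left 0.1 548 [[0.552, 0.173, 0.117], [0.562, 0.18, 0.108], [0.56, 0.18, 0.106]]
left 0.12 144 [[0.554, 0.171, 0.137], [0.581, 0.171, 0.136], [0.556, 0.172, 0.135]]
left 0.14 322 [[0.671, 0.274, 0.142], [0.663, 0.275, 0.147], [0.661, 0.275, 0.147]]
left 0.17 690 [[0.668, 0.298, 0.233], [0.669, 0.299, 0.237], [0.667, 0.299, 0.23]]
left 0.25 2489 [[0.673, 0.307, 0.253], [0.677, 0.307, 0.252], [0.698, 0.308, 0.289]]
== scene
head 62 [0.5817 0.1542 0.1775] [583.6 153.2] [22.8 13.5] 88.3
head 70 [0.555  0.1553 0
[... 824 characters left out ...]
0.194]]
left 0.25 3785 [[0.697, 0.309, 0.304], [0.684, 0.31, 0.307], [0.673, 0.312, 0.309]]
[[[0.456, -0.329, 0.043], [0.456, -0.336, 0.045], [0.456, -0.343, 0.047], [0.456, -0.351, 0.044], [0.455, -0.358, 0.045]], [[0.449, -0.328, 0.045], [0.449, -0.336, 0.044], [0.449, -0.347, 0.022], [0.449, -0.352, 0.034], [0.448, -0.358, 0.042]], [[0.442, -0.329, 0.042], [0.442, -0.34, 0.021], [0.442, -0.349, 0.012], [0.442, -0.355, 0.018], [0.441, -0.356, 0.05]], [[0.435, -0.327, 0.048], [0.434, -0.335, 0.046], [0.435, -0.346, 0.024], [0.434, -0.354, 0.023], [0.434, -0.357, 0.043]], [[0.428, -0.328, 0.042], [0.427, -0.334, 0.047], [0.427, -0.342, 0.044], [0.427, -0.349, 0.045], [0.427, -0.357, 0.044]]]
```

View pics/c3.png

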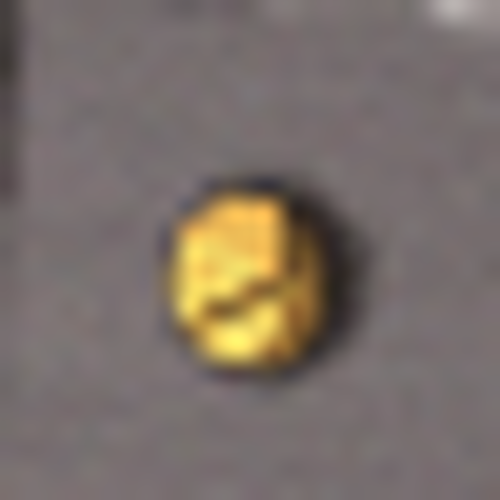

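Crop shows the brass screw face at about (245,280) in the crop, with a dark slot running from (205,310) to (295,275), so roughly +20° from world y. Heads sit at x 0.583/0.556/0.530, y about 0.152, tops 0.178, which matches the stated geometry. Starting to move, away from the heater first.

Call:
drive_tool --moves '[[[0,0,0,9,-39,0,85],[0,0,0,9,-39,0,85],[0,0,0,9,-39,0,85],[0,0,0,9,-39,0,85],[0,0,0,9,-39,0,85],[0,0,0,43,-22,0,85],[0,0,0,43,-22,0,85],[0,0,0,43,-22,0,85],[0,0,0,43,-22,0,85],[0,0,0,43,-22,0,85],[0,0,0,43,-22,0,85],[0,0,0,43,-22,0,85],[0,0,0,43,-22,0,85],[0,0,7.6,0,0,0,85],[0,0,7.6,0,0,0,85],[0,0,0,0,0,0,60]]]' --newtons 60

```text
clock: 2.1
tool_pos: [0.4495, -0.2036, 0.253]
tool_rot: [-0.0, 1.0, -0.013, -0.0]
contact_force: [0.2, 0.1, 0.3]
gripper_width: 0.069
finger_force: 0.0
```

```bash
cat > g.py <<'E'
import sys
from h import *
from scipy.spatial.transform import Rotation as R
s=arm.sense();q=s['tool_rot'];r=R.from_quat([q[1],q[2],q[3],q[0]])
M=r.as_matrix();p=s['tool_pos']
print('t',round(s['clock'],2),'p',np.round(p*1000,1),'yaw',round(np.degrees(np.arctan2(M[1,0],M[0,0])),1),'tilt',np.round(M[:2,2],3),'F',np.round(s['contact_force'],1),'Mo',np.round(s['moment'],2),'w',round(s['gripper_width']*1000,1),'ff',s['finger_force'],'q7',np.round(s['qpos'][-1],2))
a=[float(v) for v in sys.argv[1:]]
for i in range(0,len(a),3):
    t=np.array(a[i:i+3])/1000;print('to',t,'tool shift mm',np.round(M.T@(t-p)*1000,1));p=t
E
python3 g.py 530 152 230 530 152 171
```

```text
t 2.1 p [ 449.5 -203.6  253. ] yaw -1.5 tilt [-0.001  0.   ] F [0.2 0.1 0.3] Mo [ 0.03 -0.04  0.  ] w 69.0 ff 0.0 q7 -1.34
to [0.53  0.152 0.23 ] tool shift mm [  71.4 -357.6   23. ]
to [0.53  0.152 0.171] tool shift mm [ 0.  0. 59.]
```

Call:
drive_tool --moves '[[[0,0,0,8,-40,0,55],[0,0,0,8,-40,0,55],[0,0,0,8,-40,0,55],[0,0,0,8,-40,0,55],[0,0,0,8,-40,0,55],[0,0,0,8,-40,0,55],[0,0,0,8,-40,0,55],[0,0,0,8,-40,0,55],[0,0,0,7.4,-37.6,20,55],[0,0,0,0,0,31,55],[0,0,0,0,0,31,55],[0,0,0,0,0,0,55],[0,0,0,0,0,0,20],[0,0,0,0,0,0,20],[0,0,0,0,0,0,20],[0,0,0,0,0,0,20]]]' --newtons 40

```text
clock: 4.1
tool_pos: [0.532, 0.1522, 0.1729]
tool_rot: [-0.0, 1.0, -0.014, 0.002]
contact_force: [0.4, 0.1, 6.5]
gripper_width: 0.0231
finger_force: 40.6
```

```bash
python3 g.py
```

```text
t 4.1 p [532.  152.2 172.9] yaw -1.6 tilt [0.003 0.001] F [0.4 0.1 6.5] Mo [0.05 0.03 0.08] w 23.1 ff 40.59431970119476 q7 -2.2
```

Call:
drive_tool --moves '[[[0,0,0,0,0,-10,20],[0,0,0,0,0,-10,20],[0,0,0,0,0,0,20],[0,0,0,-17,0,0,20],[0,0,0,-17,0,0,20],[0,0,0,-17,0,0,20],[0,0,0,0,0,0,20]]]' --newtons 60

```text
clock: 4.97
tool_pos: [0.4781, 0.1532, 0.1913]
tool_rot: [0.001, 1.0, -0.013, -0.0]
contact_force: [-0.5, -0.7, -0.5]
gripper_width: 0.0229
finger_force: 58.8
```

```bash
python3 g.py 485 -103 220
python3 - <<'E'
from h import *
im,d=shot('scene');cv2.imwrite('pics/s1.png',cv2.resize(im[180:320,140:360][...,::-1],(792,504)))
E
```

```text
t 4.97 p [478.1 153.2 191.3] yaw -1.5 tilt [-0.    -0.001] F [-0.5 -0.7 -0.5] Mo [-0.02 -0.02  0.01] w 22.9 ff 58.81208539009094 q7 -2.2
to [ 0.485 -0.103  0.22 ] tool shift mm [ 13.5 255.9 -28.4]
```

View pics/s1.png

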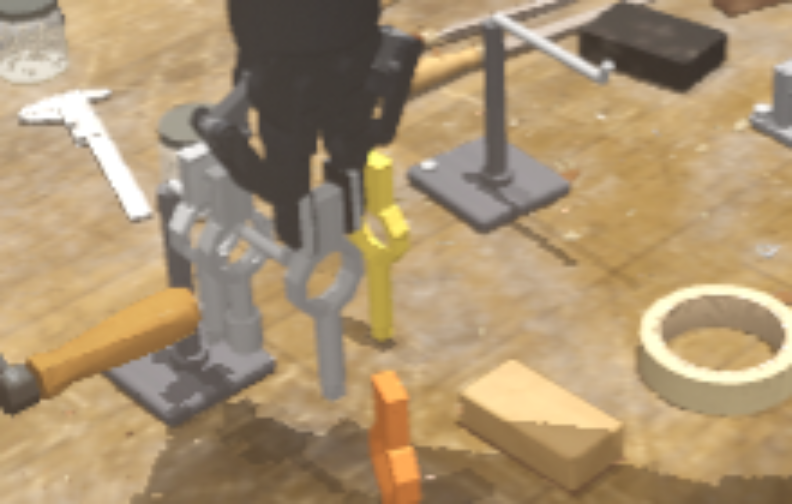

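The square key is out past the tip at about (325,290), hanging straight. Carrying it to the spare hook.

Call:
drive_tool --moves '[[[0,0,0,0,0,-28,20],[0,0,0,2,36,0,20],[0,0,0,2,37,0,20],[0,0,0,2,37,0,20],[0,0,0,2,37,0,20],[0,0,0,2,37,0,20],[0,0,0,2,36,0,20],[0,0,0,2,36,0,20],[0,0,4.9,0,0,14,20],[0,0,0,0,0,14,20],[0,0,0,0,0,0,20],[0,0,0,15,0,0,20],[0,0,0,15,0,0,20],[0,0,0,16,0,0,20],[0,0,0,16,0,0,20]]]'

```text
clock: 6.9
tool_pos: [0.55, -0.1103, 0.1914]
tool_rot: [-0.0, 0.998, -0.056, 0.0]
contact_force: [0.1, 0.3, -1.7]
gripper_width: 0.0225
finger_force: 59.0
```

```bash
python3 g.py 594 -115.2 191
```

```text
t 6.9 p [ 550.  -110.3  191.4] yaw -6.5 tilt [0.001 0.   ] F [ 0.1  0.3 -1.7] Mo [-0.04 -0.06  0.02] w 22.5 ff 59.03935968875885 q7 -1.74
to [ 0.594  -0.1152  0.191 ] tool shift mm [44.2 -0.1  0.5]
```

Call:
drive_tool --moves '[[[0,0,0,15,0,0,20],[0,0,0,15,0,0,20],[0,0,0,14,0,0,20],[0,0,0,0,0,6,20],[0,0,0,0,0,6,20],[0,0,0,0,0,6,20],[0,0,0,0,0,0,20],[0,0,0,0,0,0,32],[0,0,0,0,0,0,55],[0,0,0,0,0,0,55],[0,0,0,0,0,-25,55],[0,0,0,0,0,-35,55],[0,0,0,0,0,0,55]]]'

```text
clock: 8.52
tool_pos: [0.594, -0.1151, 0.2363]
tool_rot: [0.0, 0.998, -0.057, 0.003]
contact_force: [0.4, -0.5, -0.8]
gripper_width: 0.0552
finger_force: 0.0
```

```bash
python3 g.py 557 151.5 234
```

```text
t 8.53 p [ 594.  -115.1  236.3] yaw -6.5 tilt [ 0.006 -0.001] F [ 0.4 -0.5 -0.8] Mo [0.   0.03 0.04] w 55.2 ff 0.0 q7 -1.73
to [0.557  0.1515 0.234 ] tool shift mm [ -66.9 -260.7    1.8]
```

Call:
drive_tool --moves '[[[0,0,0,-10,-37,0,55],[0,0,0,-10,-37,0,55],[0,0,0,-10,-37,0,55],[0,0,0,-10,-37,0,55],[0,0,0,-9,-37,0,55],[0,0,0,-9,-38,0,55],[0,0,0,-9,-38,0,55],[0,0,-4.9,0,0,0,55],[0,0,0,0,0,0,55]]]' --newtons 40

```text
clock: 9.65
tool_pos: [0.5546, 0.1518, 0.2323]
tool_rot: [0.0, 1.0, -0.014, -0.001]
contact_force: [-0.0, -0.4, 0.2]
gripper_width: 0.0553
finger_force: 0.0
```

```bash
python3 g.py
python3 - <<'E'
from h import *
im,d=shot('scene');P=pts('scene',d)
cv2.imwrite('pics/s2.png',cv2.resize(im[180:320,140:360][...,::-1],(792,504)))
m=(d>0)&(P[...,0]>.48)&(P[...,0]<.63)&(abs(P[...,1]-.152)<.03)&(P[...,2]>.173)&(P[...,2]<.183)
n,lab,st,ce=cv2.connectedComponentsWithStats(m.astype(np.uint8))
for i in range(1,n):
    q=P[lab==i]
    if len(q)>8:print(len(q),np.round(q.mean(0),4),q.min(0).round(3),q.max(0).round(3))
E
```

```text
t 9.65 p [554.6 151.8 232.3] yaw -1.6 tilt [-0.001 -0.   ] F [-0.  -0.4  0.2] Mo [0.03 0.01 0.01] w 55.3 ff 0.0 q7 -2.14
63 [0.5817 0.1539 0.1774] [0.575 0.141 0.173] [0.591 0.165 0.181]
64 [0.5556 0.1546 0.1774] [0.55  0.142 0.173] [0.564 0.166 0.182]
```

View pics/s2.png

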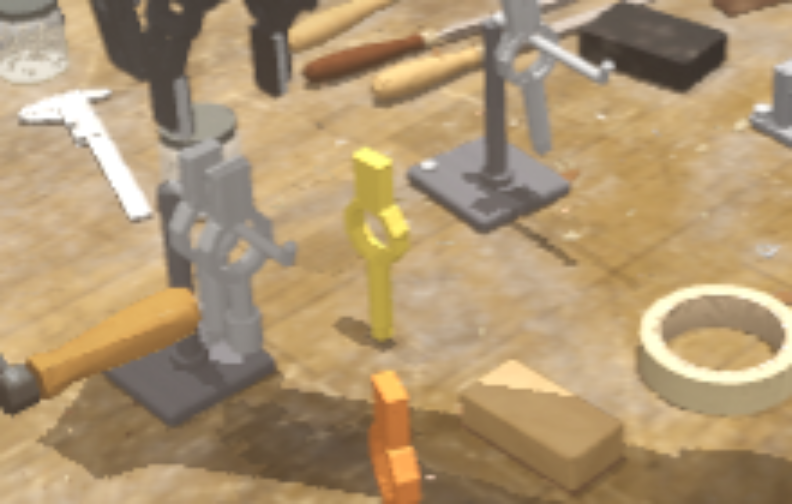

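Square key hangs on the spare bar at about (520,60). Middle (socket) key is still at x 0.556. Grasping it.

Call:
drive_tool --moves '[[[0,0,0,1,0,30,55],[0,0,0,0,0,31,55],[0,0,0,0,0,0,55],[0,0,0,0,0,0,20],[0,0,0,0,0,0,20],[0,0,0,0,0,0,20],[0,0,0,0,0,0,20],[0,0,0,0,0,-10,20],[0,0,0,0,0,-10,20],[0,0,0,0,0,0,20],[0,0,0,-15,0,0,20],[0,0,0,-15,0,0,20],[0,0,0,-15,0,0,20],[0,0,0,-15,0,0,20],[0,0,0,-16,0,0,20],[0,0,0,0,0,0,20]]]' --newtons 50

```text
clock: 11.7
tool_pos: [0.4788, 0.1539, 0.1924]
tool_rot: [0.0, 1.0, -0.013, -0.0]
contact_force: [0.9, 0.0, -1.4]
gripper_width: 0.0231
finger_force: 49.1
```

```bash
python3 g.py 485 -103 220
```

```text
t 11.7 p [478.8 153.9 192.4] yaw -1.5 tilt [-0.    -0.001] F [ 0.9  0.  -1.4] Mo [ 0.01 -0.05  0.05] w 23.1 ff 49.06940460205078 q7 -2.19
to [ 0.485 -0.103  0.22 ] tool shift mm [ 13.  256.6 -27.4]
```

Call:
drive_tool --moves '[[[0,0,0,0,0,-28,20],[0,0,0,2,36,0,20],[0,0,0,2,37,0,20],[0,0,0,2,37,0,20],[0,0,0,2,37,0,20],[0,0,0,2,37,0,20],[0,0,0,2,37,0,20],[0,0,0,1,36,0,20],[0,0,4.9,0,0,14,20],[0,0,0,0,0,14,20],[0,0,0,0,0,0,20],[0,0,0,15,0,0,20],[0,0,0,15,0,0,20],[0,0,0,15,0,0,20],[0,0,0,14,0,0,20],[0,0,0,10,0,0,20],[0,0,0,0,0,0,20]]]'

```text
clock: 13.82
tool_pos: [0.5552, -0.1112, 0.1922]
tool_rot: [-0.0, 0.998, -0.056, 0.0]
contact_force: [-0.2, 0.3, -2.0]
gripper_width: 0.0226
finger_force: 49.4
```

```bash
python3 g.py 554.5 -110.8 192
python3 - <<'E'
from h import *
im,d=shot('scene');cv2.imwrite('pics/s3.png',cv2.resize(im[140:280,200:400][...,::-1],(800,560)))
E
```

```text
t 13.82 p [ 555.2 -111.2  192.2] yaw -6.5 tilt [0. 0.] F [-0.2  0.3 -2. ] Mo [ 0.02  0.01 -0.04] w 22.6 ff 49.38731253147125 q7 -1.73
to [ 0.5545 -0.1108  0.192 ] tool shift mm [-0.8 -0.3  0.2]
```

View pics/s3.png

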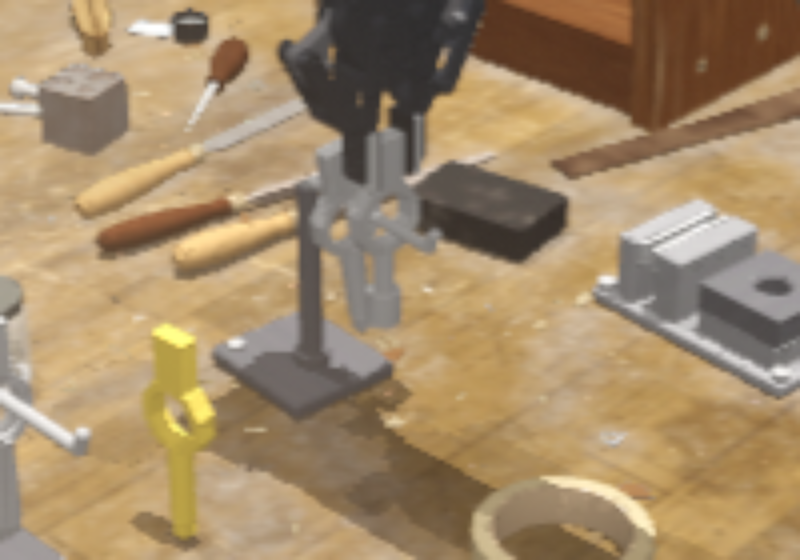

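Socket key (about (383,240)) is threaded on the spare bar in front of the square key. Lowering and releasing.

Call:
drive_tool --moves '[[[0,0,0,0,0,6,20],[0,0,0,0,0,6,20],[0,0,0,0,0,7,20],[0,0,0,0,0,0,20],[0,0,0,0,0,0,32],[0,0,0,0,0,0,55],[0,0,0,0,0,0,55],[0,0,0,0,0,-25,55],[0,0,0,0,0,-37,55],[0,0,0,0,0,0,55]]]'

```text
clock: 15.12
tool_pos: [0.5565, -0.1113, 0.2382]
tool_rot: [0.0, 0.998, -0.056, 0.003]
contact_force: [0.2, 0.8, -0.1]
gripper_width: 0.0548
finger_force: 0.0
```

```bash
python3 g.py 582.5 151.3 234
python3 - <<'E'
from h import *
im,d=shot('scene');cv2.imwrite('pics/s4.png',cv2.resize(im[150:260,240:340][...,::-1],(500,550)))
E
```

```text
t 15.12 p [ 556.5 -111.3  238.2] yaw -6.5 tilt [ 0.006 -0.001] F [ 0.2  0.8 -0.1] Mo [-0.04 -0.03 -0.01] w 54.8 ff 0.0 q7 -1.7
to [0.5825 0.1513 0.234 ] tool shift mm [  -3.8 -263.8    4. ]
```

View pics/s4.png

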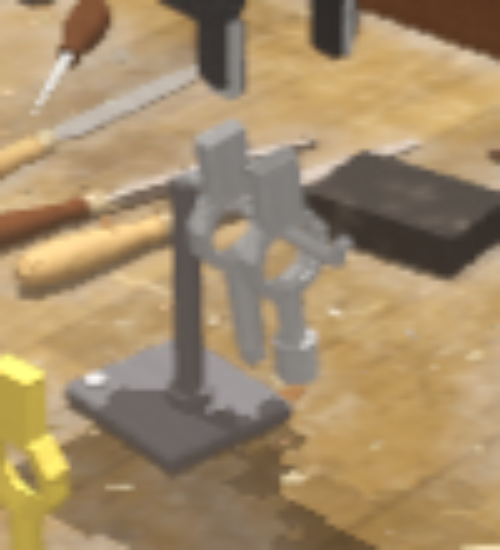

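Both front keys hang on the spare hook. Now the flat key.

Call:
drive_tool --moves '[[[0,0,0,0,-37,0,55],[0,0,0,0,-37,0,55],[0,0,0,-1,-38,0,55],[0,0,0,-1,-38,0,55],[0,0,0,-1,-38,0,55],[0,0,0,-1,-38,0,55],[0,0,0,0,-38,0,55],[0,0,-4.9,0,0,0,55],[0,0,0,0,0,31,55],[0,0,0,0,0,31,55],[0,0,0,0,0,0,55],[0,0,0,0,0,0,20],[0,0,0,0,0,0,20],[0,0,0,0,0,0,20],[0,0,0,0,0,0,20]]]' --newtons 50

```text
clock: 17.05
tool_pos: [0.5813, 0.1513, 0.1747]
tool_rot: [0.0, 1.0, -0.014, 0.001]
contact_force: [-0.2, -2.4, 6.4]
gripper_width: 0.0228
finger_force: 50.3
```

```bash
python3 g.py 480 154 192
```

```text
t 17.05 p [581.3 151.3 174.7] yaw -1.6 tilt [ 0.003 -0.   ] F [-0.2 -2.4  6.4] Mo [-0.45 -0.    0.01] w 22.8 ff 50.28017699718475 q7 -2.15
to [0.48  0.154 0.192] tool shift mm [-1.013e+02  1.000e-01 -1.760e+01]
```

Call:
drive_tool --moves '[[[0,0,0,0,0,-10,20],[0,0,0,0,0,-9,20],[0,0,0,0,0,0,20],[0,0,0,-14,0,0,20],[0,0,0,-14,0,0,20],[0,0,0,-14,0,0,20],[0,0,0,-15,0,0,20],[0,0,0,-15,0,0,20],[0,0,0,-15,0,0,20],[0,0,0,-15,0,0,20],[0,0,0,0,0,0,20],[0,0,0,0,0,-30,20],[0,0,0,0,0,-25,20],[0,0,0,0,0,0,20]]]' --newtons 70

```text
clock: 18.8
tool_pos: [0.4801, 0.1549, 0.2491]
tool_rot: [-0.001, 1.0, -0.014, 0.002]
contact_force: [0.2, -0.2, -2.9]
gripper_width: 0.0226
finger_force: 68.7
```

```bash
python3 g.py 447 -345 240
python3 - <<'E'
from h import *
# hole centre: brass pixels and plate hole from both original pictures, held on z planes
for n in('top','scene'):
    z=np.load(n+'.npz') if n=='top' else None
    im,d=(z['im'],z['d']) if z is not None else shot('scene')
    P=pts(n,d);hs=cv2.cvtColor(im,cv2.COLOR_RGB2HSV)
    roi=(abs(P[...,0]-.445)<.06)&(abs(P[...,1]+.343)<.06)&(d>0)
    c=arm.get_calibration(n);o=c['T'][:3,3]
    def on(m,zz):
        q=P[m];dirs=q-o;return (o+dirs*((zz-o[2])/dirs[:,2])[:,None])[:,:2]*1000
    # plate-top pixels; hole = non-plate pixels inside
    top=roi&(P[...,2]>.040)&(P[...,2]<.052)
    q=on(top,.046);print(n,'plate rect',cv2.minAreaRect(q.astype(np.float32)))
    hole=roi&(P[...,2]<.037)&(abs(P[...,0]-.441)<.02)&(abs(P[...,1]+.345)<.02)
    q=on(hole,.046);print('hole@.046',len(q),cv2.minEnclosingCircle(q.astype(np.float32)),q.mean(0))
    br=roi&(hs[...,0]>12)&(hs[...,0]<35)&(hs[...,1]>110)&(hs[...,2]>90)&(abs(P[...,0]-.441)<.02)&(abs(P[...,1]+.345)<.02)
    if br.sum()>5:
        q=on(br,.024);print('brass@.024',len(q),cv2.minEnclosingCircle(q.astype(np.float32)),q.mean(0))
E
```

```text
t 18.8 p [480.1 154.9 249.1] yaw -1.6 tilt [0.005 0.001] F [ 0.2 -0.2 -2.9] Mo [0.   0.03 0.01] w 22.6 ff 68.73000741004944 q7 -2.14
to [ 0.447 -0.345  0.24 ] tool shift mm [-19.1 500.6   8.2]
top plate rect ((455.96246337890625, -344.1087341308594), (76.16773223876953, 96.41256713867188), 83.42597961425781)
hole@.046 63 ((441.0589904785156, -347.87799072265625), 13.792664527893066) [ 440.30603736 -344.26349597]
brass@.024 50 ((440.6248474121094, -346.6548767089844), 9.78672981262207) [ 440.39420326 -346.4987364 ]
scene plate rect ((455.3852233886719, -345.1671447753906), (88.27583312988281, 108.65235137939453), 89.33940887451172)
hole@.046 13 ((435.4366455078125, -338.06231689453125), 7.277236461639404) [ 435.47573605 -336.99173353]
```

Call:
drive_tool --moves '[[[0,0,0,-2,38,0,20],[0,0,0,-2,38,0,20],[0,0,0,-2,38,0,20],[0,0,0,-2,38,0,20],[0,0,0,-2,38,0,20],[0,0,0,-2,39,0,20],[0,0,0,-2,39,0,20],[0,0,0,-2,39,0,20],[0,0,0,-2,39,0,20],[0,0,0,-2,39,0,20],[0,0,0,-2,39,0,20],[0,0,0,-2,39,0,20],[0,0,0,-3,39,0,20],[0,0,-7.5,0,0,0,20],[0,0,-7.5,0,0,0,20],[0,0,-7.5,0,0,0,20],[0,0,0,0,0,20,20],[0,0,0,0,0,30,20],[0,0,0,0,0,0,20]]]'

```text
clock: 21.22
tool_pos: [0.4356, -0.3456, 0.1938]
tool_rot: [-0.003, 0.983, 0.182, -0.003]
contact_force: [-0.3, 0.4, -0.1]
gripper_width: 0.0225
finger_force: 68.8
```

```bash
python3 g.py 439.4 -346.1 185
python3 - <<'E'
from h import *
z0=np.load('scene.npz')  # last shot: vice unobstructed?
im,d=shot('scene');P=pts('scene',d)
cv2.imwrite('pics/s5.png',cv2.resize(im[130:250,340:440][...,::-1],(600,720))[:600])
# held key shank: silver surface points near TCP below fingers
p=arm.sense()['tool_pos'];zb=p[2]-.1273
for lo,hi in((zb+.015,zb+.03),(zb+.03,zb+.058)):
    m=(d>0)&(np.hypot(P[...,0]-p[0],P[...,1]-p[1])<.03)&(P[...,2]>lo)&(P[...,2]<hi)
    q=P[m];
    from scipy.optimize import least_squares
    f=least_squares(lambda c:np.hypot(q[:,0]-c[0],q[:,1]-c[1])-.010,p[:2]-0,loss='soft_l1',f_scale=.001)
    print(len(q),'shank axis',f.x*1000,'-TCP',(f.x-p[:2])*1000)
m=(d>0)&(np.hypot(P[...,0]-p[0],P[...,1]-p[1])<.03)
print('zmin key',np.round(np.sort(P[...,2][m&(P[...,2]>.06)])[:5],4))
E
```

```text
t 21.23 p [ 435.6 -345.6  193.8] yaw 20.9 tilt [-0.006  0.005] F [-0.3  0.4 -0.1] Mo [-0.   -0.02 -0.04] w 22.5 ff 68.80085349082947 q7 -0.72
to [ 0.4394 -0.3461  0.185 ] tool shift mm [3.4 1.9 8.8]
45 shank axis [ 436.25587024 -343.94567429] -TCP [-0.52940998  2.33332749]
79 shank axis [ 436.73760407 -344.45222829] -TCP [-0.04767615  1.82677349]
zmin key [0.0657 0.0673 0.0699 0.0703 0.0707]
```

View pics/s5.png

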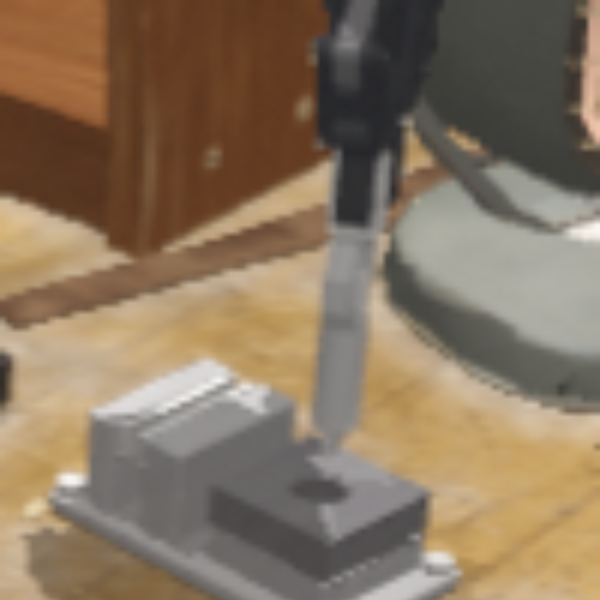

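Key hovers upright over the vice. Hole mouth ellipse is at about (321,487) in the crop and the blade tip at (332,450). I'll compare both in the same camera.

Run:
```python
from h import *
from scipy.optimize import least_squares
c=arm.get_calibration('scene');K=np.array([[c['fx'],0,c['cx']],[0,c['fy'],c['cy']],[0,0,1.]]);D=np.array([c['k1'],0,0,0,0.])
o=c['T'][:3,3]
def ray(uv,zz,c=c,K=K,D=D,o=o):
    r=cv2.undistortPoints(np.array(uv,float).reshape(-1,1,2),K,D).reshape(-1,2)
    w=np.c_[r,np.ones(len(r))]@c['T'][:3,:3].T;return (o+w*((zz-o[2])/w[:,2])[:,None])*1000
im,d=shot('scene');P=pts('scene',d);g=cv2.cvtColor(im,cv2.COLOR_RGB2GRAY).astype(float)
print(np.round(ray([[393.0,210.7]],.046),1))
w=g[203:219,382:406];print(w.astype(int))
p=arm.sense()['tool_pos'];print(p*1000)
for a in range(2):
    lo=p[2]-.1273+.013+.02*a
    m=(d>0)&(np.hypot(P[...,0]-p[0],P[...,1]-p[1])<.03)&(P[...,2]>lo)&(P[...,2]<lo+.02);q=P[m]
    f=least_squares(lambda c:np.hypot(q[:,0]-c[0],q[:,1]-c[1])-.010,p[:2],loss='soft_l1',f_scale=.001)
    print(f.x*1000-p[:2]*1000)
    # silhouette: expected pixel column mid of shank vs projected TCP axis
    vs,us=np.where(m);
    for v in np.unique(vs):
        uu=us[vs==v];zz=np.median(P[v,uu,2])
        pr=cv2.projectPoints(np.array([[p[0],p[1],zz]]),cv2.Rodrigues(c['T'][:3,:3].T)[0],-c['T'][:3,:3].T@o,K,D)[0].ravel()
        print(v,uu.min(),uu.max(),np.round(pr,1),end=' | ')
    print()
```

```text
[[ 439.9 -342.5   46. ]]
[[105 105 105 106 104 104 111 126 122 100 104 119 130 128 148 171 173 175
  173 170 168 167 165 163]
 [105 104 105 106 104 103 102 100 100 100 106 124 132 137 156 166 169 168
  167 169 170 170 169 168]
 [105 105 104 104 102 100  99  99  99 104 132 153 147 148 156 158 160 161
  160 162 165 168 170 169]
 [104 104 102 100 100 100 100 101 103 127 154 155 156 157 158 157 155 156
  160 163 166 169 171 172]
 [102 100 101 101 101 102 102 101 100 100 127 155 157 158 156 155 155 155
  156 159 165 169 166 160]
 [100 101 102 102 102 102 102 102 101 101 101 122 148 153 153 155 157 158
  157 158 158 155 151 153]
 [102 102 102 102 102 104 103  97  96  96  94 108 129 124 127 153 156 157
  156 157 157 157 152 143]
 [102 102 102 102 102 100  96  89  81  76  77  76  76  81 109 137 143 140
  141 141 140 140 144 149]
 [102 102 102 102 103  99  87  73  74  75  77  76  76  75  76  96 122 137
  141 140 139 139 139 139]
 [103 103 103 103 102 100  96  83  76  79  78  78  77  76  74  90 123 140
  139 138 138 138 139 139]
 [102 102 101 100 101 101 102 103 100  93  87  89  92  92 102 122
[... 466 characters left out ...]
 75  76  86  95  99 101 127 150 140 138 128  98
   76  80  80  80  80  80]]
[ 437.61808337 -346.72983113  196.93790127]
[0.64144268 1.30713019]
192 398 400 [396.7 191.1] | 193 392 400 [396.6 192. ] | 194 392 400 [396.6 192.4] | 195 392 399 [396.5 193.3] | 196 392 399 [396.4 193.9] | 197 392 399 [396.3 195.2] | 198 393 399 [396.2 196.1] | 199 393 398 [396.1 197.4] | 200 397 397 [396.2 196.7] | 
[1.13619713 1.61982469]
184 401 401 [397.5 183.3] | 185 393 400 [397.5 183.5] | 186 393 400 [397.4 184.3] | 187 393 400 [397.3 185.5] | 188 393 400 [397.2 186.6] | 189 393 400 [397.1 187.4] | 190 393 400 [397.  188.7] | 191 393 400 [396.9 189.3] | 192 393 399 [396.8 190. ] | 193 396 396 [396.8 190. ] |
```

Run:
```python
from h import *
z=np.load('top.npz');im,d=z['im'],z['d'];c=arm.get_calibration('top');o=c['T'][:3,3]
P=pts('top',d);dr=P-o;Q=(o+dr*((.046-o[2])/dr[...,2])[...,None])*1000
g=cv2.cvtColor(im,cv2.COLOR_RGB2GRAY)
print(im[260:277,391:410].reshape(17,19,3).mean(-1).astype(int))
print('Q corner',Q[260,391].round(1),Q[276,409].round(1))
hs=cv2.cvtColor(im,cv2.COLOR_RGB2HSV)
near=(np.hypot(Q[...,0]-441,Q[...,1]+343)<18)&(d>0)
base=np.median(im[near],axis=0)
m=near&(np.abs(im.astype(int)-base).max(-1)>25)
q=Q[m];print('hole px',m.sum(),cv2.minEnclosingCircle(q[:,:2].astype(np.float32)),q.mean(0),'equiv r',np.sqrt(m.sum()*abs(Q[268,400,0]-Q[269,400,0])*abs(Q[268,401,1]-Q[268,400,1])/np.pi))
for r in range(255,284,4):
    row=(P[r,:,2]>.041)&(P[r,:,2]<.052)&(abs(P[r,:,1]+.345)<.05)&(d[r]>0);cc=np.where(row)[0]
    if len(cc): print(r,Q[r,cc[0]].round(1)[:2],Q[r,cc[-1]].round(1)[:2],'mid',((Q[r,cc[0],1]+Q[r,cc[-1],1])/2).round(1))
for u in (388,392,410,413):
    col=(P[:,u,2]>.041)&(P[:,u,2]<.052)&(abs(P[:,u,0]-.44)<.06)&(d[:,u]>0);rr=np.where(col)[0];print(u,Q[rr[0],u].round(1),Q[rr[-1],u].round(1))
```

```text
[[114 110 112 112 115 112 113 118 115 116 113 111 112 113 114 109 113 114
  112]
 [113 117 113 112 110 114 111 114 116 114 115 111 114 112 112 116 113 113
  111]
 [118 117 115 113 112 113 115 114 112 114 113 114 112 113 113 113 113 113
  114]
 [116 116 119 113 115 116 115 114 107 100  99 100 106 118 114 114 111 112
  109]
 [116 119 118 118 112 115 115  84  83  71  57  67  80 103 114 114 114 115
  110]
 [118 115 115 113 116 116  96 128 166 164 151  53  44  72 106 111 114 114
  113]
 [113 113 109 111 115 100 148 169 168 171 162  76  51  46  74 104 110 117
  114]
 [113 112 114 115 112  96 184 183 178 170 161  80  68  40  63  86 112 112
  111]
 [114 115 117 116 113 111 178 173 188 184 160  82  84  43  50  87 115 112
  110]
 [119 117 116 117 117 117 183 182 177 114  95 111  95  39  56  93 110 111
  110]
 [116 121 115 119 120 113 180 109  95 135 173 106  94  45  57  96 116 115
  115]
 [120 116 114 118 118  99 107 154 187 187 173 100  73  48  73 109 117 114
  116]
 [118 121 117 118 116 115 103 147 186 176 111  91  49  69  98 115 112 112
  112]
 [115 119 118 117 118 120 114  96  84  82  73  
[... 481 characters left out ...]
 [ 473.3 -314.5] [ 472.3 -350.9] mid -332.7
259 [ 463.8 -314.1] [ 461.9 -377.3] mid -345.7
263 [ 454.2 -313.7] [ 452.3 -374.4] mid -344.0
267 [ 444.7 -313.3] [ 442.8 -374. ] mid -343.6
271 [ 435.1 -312.9] [ 433.3 -371.1] mid -342.0
275 [ 425.7 -310.1] [ 423.7 -373.1] mid -341.6
279 [ 416.2 -309.7] [ 414.1 -372.7] mid -341.2
283 [ 404.8 -367.4] [ 404.6 -372.2] mid -369.8
388 [ 492.5 -315.4   46. ] [ 411.3 -311.9   46. ]
392 [ 487.5 -324.9   46. ] [ 411.  -321.6   46. ]
410 [ 469.4 -367.9   46. ] [ 407.2 -365.    46. ]
413 [ 469.1 -375.2   46. ] [ 404.6 -372.2   46. ]<stdin>:3: RuntimeWarning: divide by zero encountered in divide
<stdin>:3: RuntimeWarning: invalid value encountered in multiply
```

Call:
drive_tool --moves '[[[0,0,-2,2.2,-1.9,0,20],[0,0,0,0,0,9,20],[0,0,0,0,0,9,20],[0,0,0,0,0,0,20],[0,0,0,0,0,3,20],[0,0,0,0,0,3,20],[0,0,0,0,0,3,20],[0,0,0,0,0,0,20],[0,0,0,0,0,0,20]]]'

```text
clock: 22.45
tool_pos: [0.4391, -0.3442, 0.1704]
tool_rot: [0.0, 0.98, 0.199, 0.0]
contact_force: [0.1, -0.9, -0.5]
gripper_width: 0.023
finger_force: 68.9
```

```bash
python3 g.py
```

```text
t 22.45 p [ 439.1 -344.2  170.4] yaw 22.9 tilt [ 0. -0.] F [ 0.1 -0.9 -0.5] Mo [ 0.03 -0.05 -0.  ] w 23.0 ff 68.89986634254456 q7 -0.71
```

Call:
drive_tool --moves '[[[0,0,0,0,0,3,20],[0,0,0,0,0,3,20],[0,0,0,0,0,3,20],[0,0,0,0,0,0,20],[0,0,0,0,0,0,20]]]'

```text
clock: 23.08
tool_pos: [0.439, -0.3442, 0.1613]
tool_rot: [0.0, 0.98, 0.199, 0.0]
contact_force: [-0.7, 0.9, -0.3]
gripper_width: 0.0227
finger_force: 68.9
```

```bash
python3 g.py
```

```text
t 23.07 p [ 439.  -344.2  161.3] yaw 22.9 tilt [ 0. -0.] F [-0.7  0.9 -0.3] Mo [ 0.03  0.07 -0.03] w 22.7 ff 68.89983057975769 q7 -0.71
```

Call:
drive_tool --moves '[[[0,0,0,0,0,2,20],[0,0,0,0,0,2,20],[0,0,0,0,0,2,20],[0,0,0,0,0,2,20],[0,0,0,0,0,0,20]]]'

```text
clock: 23.7
tool_pos: [0.4389, -0.3441, 0.1531]
tool_rot: [-0.0, 0.98, 0.199, -0.0]
contact_force: [0.1, 0.3, -1.9]
gripper_width: 0.0228
finger_force: 68.9
```

```bash
python3 g.py
```

```text
t 23.7 p [ 438.9 -344.1  153.1] yaw 22.9 tilt [-0.  0.] F [ 0.1  0.3 -1.9] Mo [-0.04  0.01  0.04] w 22.8 ff 68.90130043029785 q7 -0.72
```

In the guide hole with no lateral force. Now feeling for the face/slot.

Call:
drive_tool --moves '[[[0,0,0,0,0,1,20],[0,0,0,0,0,1,20],[0,0,0,0,0,1,20],[0,0,0,0,0,0.5,20],[0,0,0,0,0,0,20]]]'

```text
clock: 24.32
tool_pos: [0.4389, -0.3443, 0.1497]
tool_rot: [0.0, 0.98, 0.199, -0.0]
contact_force: [-0.4, -0.5, -0.1]
gripper_width: 0.0225
finger_force: 68.9
```

```bash
python3 g.py
```

```text
t 24.32 p [ 438.9 -344.3  149.7] yaw 22.9 tilt [-0. -0.] F [-0.4 -0.5 -0.1] Mo [-0.15  0.2  -0.04] w 22.5 ff 68.91794085502625 q7 -0.72
```

Call:
drive_tool --moves '[[[0,0,0,0,0,1,20],[0,0,0,0,0,0.5,20],[0,0,0,0,0,0,20]]]'

```text
clock: 24.7
tool_pos: [0.4389, -0.3442, 0.1482]
tool_rot: [-0.0, 0.98, 0.199, -0.0]
contact_force: [-0.1, -0.8, -0.0]
gripper_width: 0.0221
finger_force: 68.9
```

```bash
python3 g.py
```

```text
t 24.7 p [ 438.9 -344.2  148.2] yaw 22.9 tilt [-0. -0.] F [-0.1 -0.8 -0. ] Mo [-0.15  0.26 -0.03] w 22.1 ff 68.9345633983612 q7 -0.72
```

Call:
drive_tool --moves '[[[0,0,0,0,0,1,20],[0,0,0,0,0,1,20],[0,0,0,0,0,1,20],[0,0,0,0,0,0,20]]]'

```text
clock: 25.2
tool_pos: [0.4389, -0.3442, 0.1452]
tool_rot: [0.0, 0.98, 0.199, -0.0]
contact_force: [-1.4, -0.5, -0.9]
gripper_width: 0.0227
finger_force: 68.9
```

```bash
python3 g.py
```

```text
t 25.2 p [ 438.9 -344.2  145.2] yaw 22.9 tilt [-0. -0.] F [-1.4 -0.5 -0.9] Mo [-0.18  0.24  0.01] w 22.7 ff 68.91847372055054 q7 -0.72
```

Call:
drive_tool --moves '[[[0,0,0,0,0,1,20],[0,0,0,0,0,1,20],[0,0,0,0,0,1,20],[0,0,0,0,0,0.5,20],[0,0,0,0,0,0,20]]]'

```text
clock: 25.82
tool_pos: [0.4389, -0.3442, 0.1418]
tool_rot: [0.0, 0.98, 0.199, -0.0]
contact_force: [-1.4, -1.0, -0.2]
gripper_width: 0.0228
finger_force: 68.9
```

```bash
python3 g.py
```

```text
t 25.82 p [ 438.9 -344.2  141.8] yaw 22.9 tilt [-0. -0.] F [-1.4 -1.  -0.2] Mo [-0.22  0.34  0.03] w 22.8 ff 68.93041491508484 q7 -0.72
```

Call:
drive_tool --moves '[[[0,0,0,0,0,0.5,20],[0,0,0,0,0,0.5,20],[0,0,0,0,0,0.5,20],[0,0,0,0,0,0,20]]]'

```text
clock: 26.32
tool_pos: [0.4391, -0.3442, 0.1406]
tool_rot: [0.0, 0.98, 0.199, 0.0]
contact_force: [-1.2, -0.3, 2.3]
gripper_width: 0.0228
finger_force: 69.4
```

```bash
python3 g.py
```

```text
t 26.32 p [ 439.1 -344.2  140.6] yaw 22.9 tilt [ 0. -0.] F [-1.2 -0.3  2.3] Mo [-0.06  0.51  0.04] w 22.8 ff 69.4060742855072 q7 -0.72
```

Call:
drive_tool --moves '[[[0,0,0,0,0,0.5,20],[0,0,0,0,0,0,20]]]'

```text
clock: 26.58
tool_pos: [0.4392, -0.3443, 0.1405]
tool_rot: [0.0, 0.98, 0.199, 0.0]
contact_force: [-2.1, -0.4, 4.0]
gripper_width: 0.0225
finger_force: 69.9
```

```bash
python3 g.py
```

```text
t 26.57 p [ 439.2 -344.3  140.5] yaw 22.9 tilt [ 0. -0.] F [-2.1 -0.4  4. ] Mo [ 0.09  0.72 -0.02] w 22.5 ff 69.86002922058105 q7 -0.72
```

Firm stop at the predicted seated height (140.5 mm against a predicted 140.3). Releasing.

Call:
drive_tool --moves '[[[0,0,0,0,0,-0.5,26],[0,0,0,0,0,0,34],[0,0,0,0,0,0,55],[0,0,0,0,0,0,55],[0,0,0,0,0,-15,55],[0,0,0,0,0,-30,55],[0,0,0,0,0,-40,55],[0,0,0,0,-10,-40,55],[0,0,0,-10,-40,0,55],[0,0,0,-10,-40,0,55],[0,0,0,-10,-40,0,55],[0,0,0,0,0,0,55]]]'

```text
clock: 28.08
tool_pos: [0.3595, -0.2342, 0.2664]
tool_rot: [0.001, 0.98, 0.2, -0.0]
contact_force: [-0.4, -0.3, 0.3]
gripper_width: 0.055
finger_force: 0.0
```

```bash
python3 g.py
python3 - <<'E'
from h import *
im,d=shot('scene');cv2.imwrite('pics/s6.png',cv2.resize(im[130:300,140:440][...,::-1],(800,453)))
P=pts('scene',d)
m=(d>0)&(np.hypot(P[...,0]-.44,P[...,1]+.344)<.03)&(P[...,2]>.06)&(P[...,2]<.2);q=P[m];print('key top z',np.sort(q[:,2])[-5:],'expect .145')
for lo in(.065,.12):
    w=q[(q[:,2]>lo)&(q[:,2]<lo+.02)];print(w.mean(0))
E
```

```text
t 28.07 p [ 359.5 -234.2  266.4] yaw 23.0 tilt [ 0.    -0.002] F [-0.4 -0.3  0.3] Mo [-0.02  0.02 -0.04] w 55.0 ff 0.0 q7 -0.72
key top z [0.14396812 0.14447799 0.14460428 0.14484004 0.14554675] expect .145
[ 0.43540381 -0.33934768  0.07392266]
[ 0.43483502 -0.33541456  0.1295477 ]
```

View pics/s6.png

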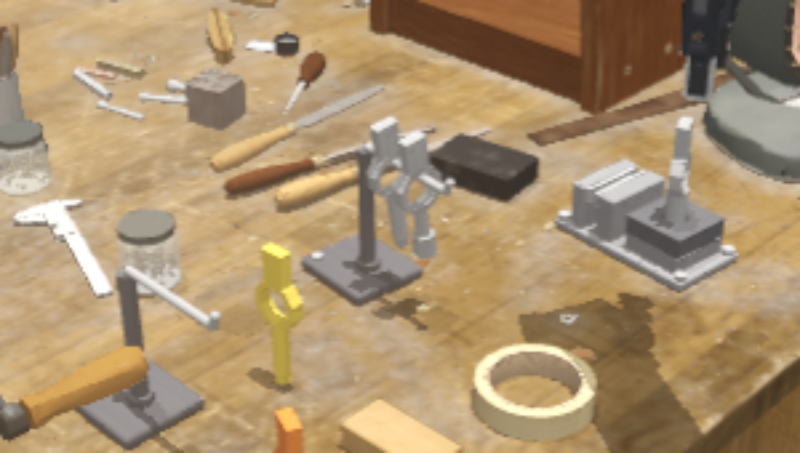

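The flat key stands upright in the vice at about (680,180), with its top at 145 mm as it should be when seated. The two front keys hang on the spare hook at about (400,180), the loaded hook is empty, and the bystanders haven't moved.

```bash
python3 -c "
from plant import arm
print(arm.finish_job())"
```

```text
the job is handed in; nothing more can be done
None
```

The job is done and handed in at about 28 s: both front keys hang on the spare hook, and the flat-bladed key stands upright in the vice's screw with its blade fully home and the gripper clear.

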